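# Run down the loose wing nut of a filter holder with fingertip strokes

## Task

One of the three wing nuts on the steel filter holder's lid is loose and stands higher on its stud than the other two. Tighten it clockwise until it stops firmly, by pushing its wings round with a fingertip or the outside of closed fingers in several separate strokes, coming right off the nut between strokes and never gripping it. Leave the two tight nuts and everything else on the bench as they are.

Things in the scene. Friction and masses are not known exactly. Their poses are not given: they have to be found in the camera images.
- holder: Stainless disc filter holder fixed to the bench: two stacked round plates, 184 mm in diameter, lid top 70 mm up; origin on the bench under its centre. In mid-lid a dome 60 mm wide, 92 mm high, bears a tube 28 mm wide, 114 mm high. Three 8 mm studs, 66 mm from the centre, 120 degrees apart, end 98 mm above the bench; the loose nut's is on the holder's own +x side.
- nut_axis (a point): Point on the vertical turning axis of the loose wing nut, level with its wing tops. Brass like the other two: hub 18 mm wide, top 14 mm below this point; two opposite upright wings, 52 mm from tip to tip, 5 mm thick, reaching from the hub to 26 mm from the axis and 20 mm down from this point. It starts 6 to 9 mm higher than the tight nuts and sinks 8 mm per turn to their height.
- nut_wing (a point): Point on the top edge of one wing of the loose nut, 20 mm out from the axis, level with point nut_axis; the other wing is diametrically opposite.
- nut (a joint): Turning angle of the loose nut, rad, growing as it is turned clockwise seen from above (tightening). It starts between 0 and 2 and meets a hard stop, tight, at 7.0. It turns freely against slight friction (under 3 N at the wings) and stays where it is left.
- tight_a (a joint): Turning angle of a tight wing nut, 120 degrees anticlockwise (from above) of the loose one round the holder; rad, growing clockwise, 0 at the start. Same shape, wing tops 100 mm above the bench; very stiff. To be left alone.
- tight_b (a joint): Turning angle of the other tight wing nut, 120 degrees clockwise of the loose one round the holder; rad, growing clockwise, 0 at the start. Same shape; very stiff. To be left alone.
- sample_jar: Small capped jar, 38 mm in diameter, 55 mm high, standing near the holder; origin at the centre of its underside. To be left alone.
- petri_dish: Flat closed dish, 64 mm in diameter, 15 mm high, near the holder; origin at the centre of its underside. To be left alone.
- stopper: Orange-brown rubber stopper, 36 mm wide, 30 mm high, near the holder; origin at the centre of its underside. To be left alone.
- beaker: Glass beaker, 80 mm in diameter, 95 mm high, on the left of the bench; origin at the centre of its underside. To be left alone.
- reagent: Glass bottle with a screw cap, 70 mm in diameter, 150 mm high, on the left of the bench; origin at the centre of its underside. To be left alone.
- wrench: Steel wrench 160 mm long lying flat on the right of the bench; origin under it. To be left alone.
Not all that is in view belongs to the job. Leave any purple look-alike of the holder alone.

How it is judged:
On the way:
1. The nut is part of the way down (joint between 2.6 and 6.4 rad) and the fingers are off it, between strokes (value of joint nut between 2.6 and 6.4 rad and contact force between the fingers and nut below 0.05 N), for 0.1 s.
At the end, for the whole second after the job is handed in: The loose nut is turned clockwise to its stop (within 0.18 rad of 7.0) and stays there at rest (value of joint nut above 6.82 rad and velocity of joint nut between -0.1 and 0.1 rad/s); the robot touches nothing.
It fails at once if A wing is gripped (over 4 N on both of its faces at once) ((contact force between the fingers and nut_c1 above 4 N and contact force between the fingers and nut_c2 above 4 N) or (contact force between the fingers and nut_c3 above 4 N and contact force between the fingers and nut_c4 above 4 N)).
It fails at once if A tight nut is turned by more than 0.25 rad (value of joint any of tight_a, tight_b below -0.25 rad).
It fails at once if A thing on the bench is shifted, lifted or carried by more than 20 mm (distance of any of sample_jar, petri_dish, stopper, beaker, reagent, wrench from where it was at the start of the episode above 0.02 m).
It fails at once if A thing on the bench is tipped over (angle between any of sample_jar, petri_dish, stopper, beaker, reagent, wrench's own z axis and vertical above 0.5 rad).
It also fails if it takes over 61 s, if anything falls off the work surface, if the arm or the gripper's body presses on something with over 40 N, if the wrist force passes 120 N, or if a joint passes its speed limit or range.

## Robot

A 6-joint arm with a two-finger parallel gripper is mounted at the origin on the work surface. World frame = base frame: x ahead of the robot, y to its left, z up, the work surface at z = 0. Lengths are in m, angles in rad, forces in N, time in s.
With the tool pointing down it reaches from about 0.4 to 0.825 m from the base axis. Payload 7 kg.
Tool frame: the origin (TCP) lies between the finger pads; the fingertips stand arm.nose_length ahead of it and the grasp point (between the pads) is the TCP (arm.nose_length is the distance from the TCP to the fingertips, in m); x points along the fingers, z is the direction in which the jaws open and shut, and the axes are right-handed (so a half turn about x gives the same grasp; the last joint's range is limited). The gripper opens to 88 mm and grips with 3 to 60 N. Pads are 19 mm wide; open, the fingers measure 130 mm over their backs; the gripper's body (78 mm by 193 mm) begins 47 mm behind the grasp point.
Start: joints at [-1.025, 0.359, 0.012, 0, -1.224, -0.288], TCP at [0.172, -0.653, 0.246] pointing down, gripper open.
Joint ranges: [-3.07, 3.07], [-1.43, 2.12], [-1.02, 1.25], [-3.03, 1.67], [-3.05, -0], [-3.03, 3.03]. Speed limits (rad/s): [2.39, 2.39, 3.01, 3.14, 3.14, 3.14].

## Interface

Orientations are given as [roll, pitch, yaw] about the fixed x, y, z axes, in that order (R = Rz(yaw) Ry(pitch) Rx(roll)).
In Python, from station import arm, viewer, spotter gives the robot as it stands.
- The arm moves only by the shell command python3 -m handwheel 'ROWS' [FORCE]. ROWS is a JSON object of lists of equal length, an entry for each row: "gripper": the gripper command: -1 is shut, 1 is fully open, values between are in proportion; "travel": the shift along the world's x, y, z each as a share of 500 mm, from -1 to 1, a list of three; "spin": the turn about the world's z as a share of 45 degrees, from -1 to 1. A call has 1 to 20 rows; each row is the pose to reach, as a shift and turn from the pose commanded when the call began; what a row does not reach only later rows make up. A row lasts 1/10 s, in which the tool goes at most 50 mm and 8.59 degrees, less where a joint would pass 70% of its speed; a pose out of reach is approached as far as the arm can. A call with a number of a shift or a turn outside -1 to 1 is refused whole. A call with a gripper value outside its range is refused whole. The fingers move at their own pace and stop on an object; FORCE is the grip in N (left out, the last holds). Time passes only in rows, so rows that repeat a pose let the fingers close. It gives the time, the measured TCP pose, the force and the opening at its end, in the units of the state.
- arm.get_state(): the state, without advancing time (a new reading comes with each control period).
- viewer.grab_frame(name): name is "scene" or "top" or "wrist"; returns a dict with "pixels" (384x512x3 uint8, blue, green, red), "fx", "fy", "cx", "cy" (pixels), "eye" and "attitude" of the camera in the world. Camera axes: x right, y down, z forward; pixel columns grow to the right and rows downward; lengths in m; the calibration is good to about 2 mm. A picture is of the moment at which its call begins. There is no depth.
- arm.job_done(): hands the job in, once; it reports no verdict.
Trained networks look in the newest picture that a camera, given by its name, has taken for a name from the list of things; names that differ only in an ending like _2 or _b are one class to them, and where a whole thing is asked for, a point or a joint stands for the part that bears it (a point fixed in the world has none). Each returns a list of dicts, best first, with "conf" (0 to 1); they miss things now and then, are a little off and sometimes report something else, mostly with a low value. They report only what shows in the picture. A call takes as long as a camera call. They do not tell look-alikes from the thing itself.
- spotter.spot_in(camera, label): "rect" ([left, top, right, bottom] in pixels, round what is visible of it).
- spotter.tip_of(camera, label): "at" ([column, row] in pixels: a listed point, or the origin of a listed thing).
The state is a dict: "t": time; "q": joint angles; "qd": joint speeds; "joint_efforts": joint torques, N m; "eef_pos": TCP position; "ee_rot": TCP orientation; "force": force on the tool from outside, world axes, zero at the start; "moment": the same for the moment, N m; "width": finger opening in m.
Only numpy, scipy, OpenCV 4.12 (cv2) and the standard library are available. Lean on these libraries where they do the work, as an engineer would, in place of code of your own. Each camera call takes 0.05 s, during which the arm holds its last target.

## Working session

There is one attempt and no reset: what is moved stays moved. The work goes in short steps, Python scripts to look and compute and a shell command to move; the robot and the scene stay as the last step left them, time stands still between calls to the robot, and variables do not carry over. Pictures are saved under pics/ and viewed, and the job is handed in when it is done.

```bash
mkdir -p pics
cat > h.py <<'E'
import numpy as np, cv2
from station import arm, viewer, spotter
from scipy.spatial.transform import Rotation as R
def att(f):
    a=np.array(f["attitude"],float)
    if a.shape==(3,3): return a
    return R.from_euler('xyz',a).as_matrix() if a.size==3 else R.from_quat(a).as_matrix()
def ray(f,p):
    d=att(f)@np.array([(p[0]-f["cx"])/f["fx"],(p[1]-f["cy"])/f["fy"],1.]); return np.array(f["eye"]),d
def atz(f,p,z):
    e,d=ray(f,p); return e+d*(z-e[2])/d[2]
def proj(f,P):
    c=att(f).T@(np.array(P)-np.array(f["eye"])); return np.array([f["fx"]*c[0]/c[2]+f["cx"],f["fy"]*c[1]/c[2]+f["cy"]])
E
python3 - <<'E'
from h import *
print(arm.nose_length, arm.get_state())
for c in ["scene","top","wrist"]:
    f=viewer.grab_frame(c); cv2.imwrite(f"pics/{c}0.png",f["pixels"]); print(c,f["fx"],f["cx"],f["cy"],f["eye"],f["attitude"])
    for n in ["holder","nut_axis","nut_wing"]:
        print(n,spotter.tip_of(c,n)[:4])
    print(spotter.spot_in(c,"holder"),spotter.spot_in(c,"nut"))
E
```

```text
0.019 {'t': 0.0, 'q': array([-1.02490373e+00,  3.59375101e-01,  1.10779084e-02, -3.44029092e-04,
       -1.22411337e+00, -2.88111127e-01]), 'qd': array([-0.00096076,  0.00122095,  0.00017393, -0.00052932, -0.00023589,
        0.00102712]), 'joint_efforts': array([-1.02944472e-03, -5.82719135e+01,  2.93062520e+01,  6.99750960e+00,
        7.18108247e-03, -1.74042757e-04]), 'eef_pos': array([ 0.17194861, -0.65226199,  0.24463968]), 'ee_rot': array([0.09040479, 1.56915   , 1.91886543]), 'force': array([-0.68685223, -0.10471269, -0.11354799]), 'moment': array([-0.01600608, -0.0065072 ,  0.01779665]), 'width': 0.08758995910580877}
scene 451.2183299419152 255.66402815155632 189.88330494205465 [ 1.19847434 -0.73688071  0.79607595] [-2.1933598  -0.00969196  0.64951374]
holder [{'at': [223.8, 227.4], 'conf': 0.92}, {'at': [301.9, 272.4], 'conf': 0.89}, {'at': [226.1, 162.8], 'conf': 0.88}]
nut_axis [{'at': [294.8, 224.2], 'conf': 0.57}, {'at': [210.4, 128.4], 'conf': 0.41}, {'at': [207.5, 184.7], 'conf': 0.4}]
nut_wing [{'at': [210.7, 181.3], 'conf': 0.63}, {'at': [289.1, 221.4], 'conf': 0.53
[... 572 characters left out ...]
is [{'at': [263.4, 131.2], 'conf': 0.52}, {'at': [267.2, 226.2], 'conf': 0.44}, {'at': [190.8, 289.0], 'conf': 0.4}]
nut_wing [{'at': [263.5, 142.4], 'conf': 0.55}, {'at': [188.8, 297.0], 'conf': 0.43}, {'at': [260.4, 227.5], 'conf': 0.38}]
[{'rect': [242.7, 181.8, 299.9, 238.7], 'conf': 0.87}, {'rect': [244.1, 97.7, 301.5, 152.2], 'conf': 0.82}, {'rect': [166.1, 239.2, 227.1, 298.2], 'conf': 0.65}] [{'rect': [260.0, 226.9, 273.6, 230.2], 'conf': 0.47}, {'rect': [190.2, 284.4, 193.6, 300.5], 'conf': 0.41}]
wrist 278.2332053137902 252.7426770384168 193.84572901288448 [ 0.10884925 -0.66998414  0.38581813] [ 2.89274648e+00 -2.60582024e-04  1.82856330e+00]
holder []
nut_axis []
nut_wing []
[] []
```

Run:
```python
import cv2,numpy as np
s=cv2.imread("pics/scene0.png");t=cv2.imread("pics/top0.png")
cv2.imwrite("pics/s0c.png",cv2.resize(s[110:300,170:370],(800,760))[:600] if 0 else cv2.resize(s[110:300,170:370],None,fx=3.1,fy=3.1,interpolation=cv2.INTER_CUBIC))
cv2.imwrite("pics/t0c.png",cv2.resize(t[90:310,130:330],None,fx=2.7,fy=2.7,interpolation=cv2.INTER_CUBIC))
```

```text
(no output)
```

View pics/scene0.png

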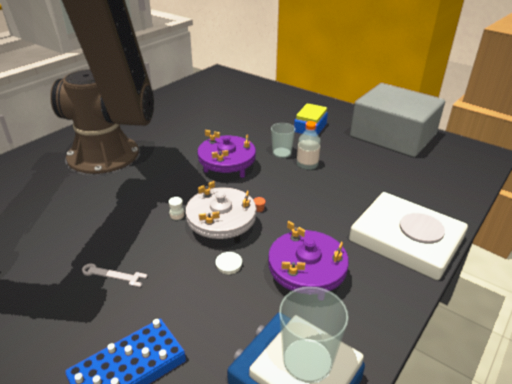

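View pics/top0.png

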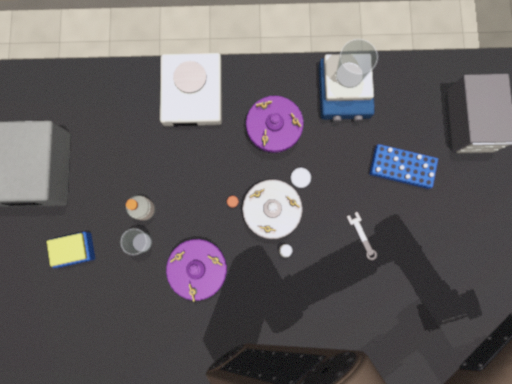

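```bash
ls -la pics
```

```text
total 1428
drwxr-xr-x 2 agent agent   4096 Dec  7 03:45 .
drwxr-xr-x 3 agent agent   4096 Dec  7 03:45 ..
-rw-r--r-- 1 agent agent 365940 Dec  7 03:45 s0c.png
-rw-r--r-- 1 agent agent 270594 Dec  7 03:45 scene0.png
-rw-r--r-- 1 agent agent 341773 Dec  7 03:45 t0c.png
-rw-r--r-- 1 agent agent 284184 Dec  7 03:45 top0.png
-rw-r--r-- 1 agent agent 179926 Dec  7 03:45 wrist0.png
```

View pics/s0c.png

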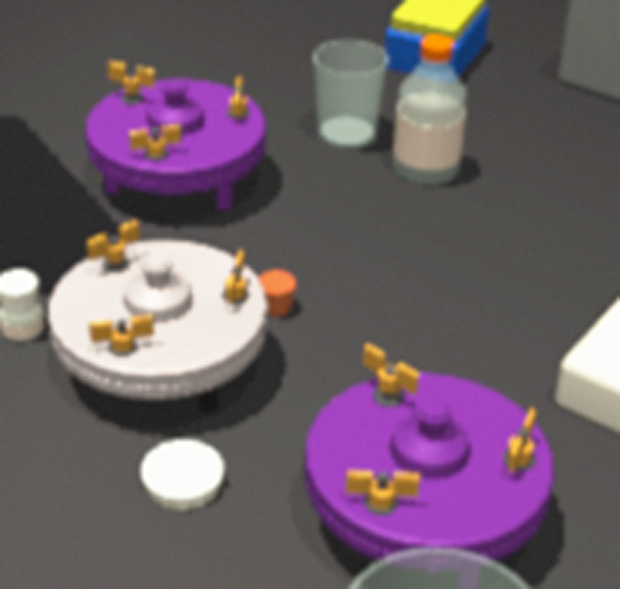

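View pics/t0c.png

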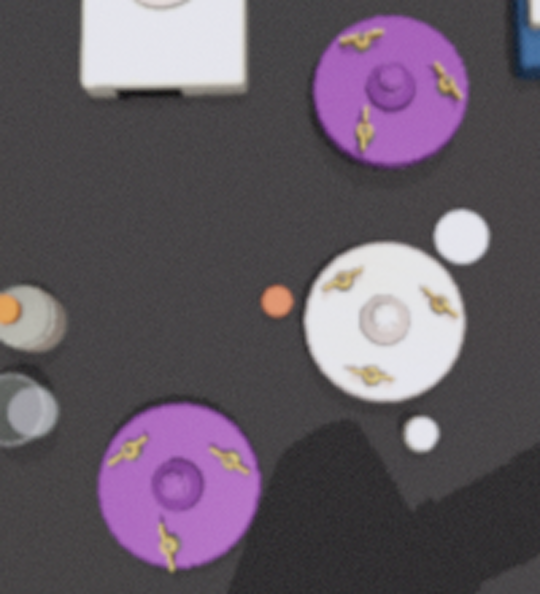

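The steel holder is the white or grey one, at scene (222,213) and top (272,209). The purple ones at scene (226,155) and (308,262) are look-alikes. Its nuts sit at top (257,194), (292,201) and (267,229). Next I'll measure nut heights from both cameras.

Run:
```python
from h import *
t=viewer.grab_frame("top"); s=viewer.grab_frame("scene")
print("holder",atz(t,(130+384/2.7,90+321/2.7),0.07))
for p in [(257,193.7),(291.9,201.5),(267,228.9)]:
    for z in (.09,.1):
        P=atz(t,p,z); print(p,z,P.round(4),proj(s,P).round(1))
for n in ["sample_jar","petri_dish","stopper","beaker","reagent","wrench"]:
    spotter
    r=spotter.tip_of("top",n)
    print(n,[ (atz(t,q["at"],0).round(3),q["conf"]) for q in r[:2]])
c=cv2.resize(s["pixels"][170:250,175:275],None,fx=7,fy=7,interpolation=cv2.INTER_CUBIC); cv2.imwrite("pics/s1c.png",c)
```

```text
holder [ 0.5627206  -0.04217425  0.07      ]
(257, 193.7) 0.09 [0.6086 0.0043 0.09  ] [244.9 198. ]
(257, 193.7) 0.1 [0.6072 0.0043 0.1   ] [244.4 194.7]
(291.9, 201.5) 0.09 [ 0.5822 -0.1025  0.09  ] [209.9 214.3]
(291.9, 201.5) 0.1 [ 0.581  -0.1017  0.1   ] [209.6 210.8]
(267, 228.9) 0.09 [ 0.4996 -0.024   0.09  ] [206.6 188.1]
(267, 228.9) 0.1 [ 0.499  -0.0238  0.1   ] [206.2 184.9]
sample_jar [(array([ 0.436, -0.075,  0.   ]), 0.4)]
petri_dish [(array([ 0.666, -0.141,  0.   ]), 0.6)]
stopper [(array([0.592, 0.081, 0.   ]), 0.53), (array([ 0.473, -0.335,  0.   ]), 0.34)]
beaker [(array([0.462, 0.385, 0.   ]), 0.87), (array([ 0.509, -0.012,  0.   ]), 0.19)]
reagent [(array([0.582, 0.372, 0.   ]), 0.98), (array([0.471, 0.391, 0.   ]), 0.71)]
wrench [(array([ 0.472, -0.331,  0.   ]), 0.51), (array([0.605, 0.088, 0.   ]), 0.22)]
```

View pics/s1c.png

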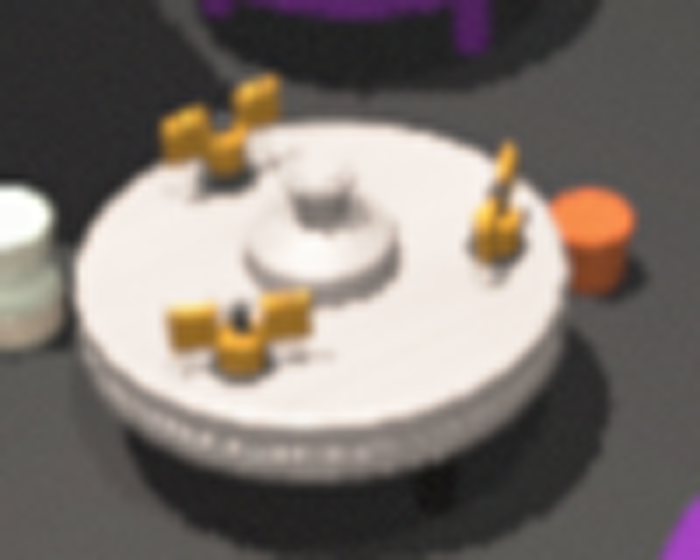

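```bash
python3 -m handwheel '{"travel":[[0.1,0.1,0.1],[0.2,0.2,0.15],[0.3,0.3,0.15],[0.4,0.4,0.15],[0.45,0.5,0.15],[0.5,0.6,0.15],[0.52,0.7,0.15],[0.54,0.8,0.15],[0.56,0.9,0.15],[0.56,0.9,0.15],[0.56,0.9,0.15]],"spin":[0,0,0,0,0,0,0,0,0,0,0],"gripper":[-1,-1,-1,-1,-1,-1,-1,-1,-1,-1,-1]}' 20
python3 - <<'E'
from h import *
f=viewer.grab_frame("wrist"); st=arm.get_state()
cv2.imwrite("pics/w1.png",f["pixels"])
print(st["t"],st["eef_pos"],st["width"],R.from_euler('xyz',st["ee_rot"]).as_matrix().round(3),f["eye"],att(f).round(3))
for P in [(.607,.0043,.1),(.581,-.1017,.1),(.499,-.0238,.105)]: print(proj(f,P))
E
```

```text
t: 2.4
eef_pos: [0.4505, -0.2061, 0.3209]
ee_rot: [-1.95, 1.57, -0.121]
force: [1.6, 0.5, 1.2]
width: 0.0053
2.45 [ 0.45263454 -0.20097296  0.3210384 ] 0.002626920518492281 [[ 0.003 -0.966 -0.258]
 [ 0.001 -0.258  0.966]
 [-1.    -0.003  0.001]] [ 0.38715669 -0.22338983  0.46108942] [[-0.255  0.937  0.239]
 [ 0.967  0.247  0.063]
 [-0.     0.247 -0.969]]
[362.32580551 309.33424763]
[299.77711024 278.19711056]
[371.83215654 241.69140433]
```

View pics/w1.png

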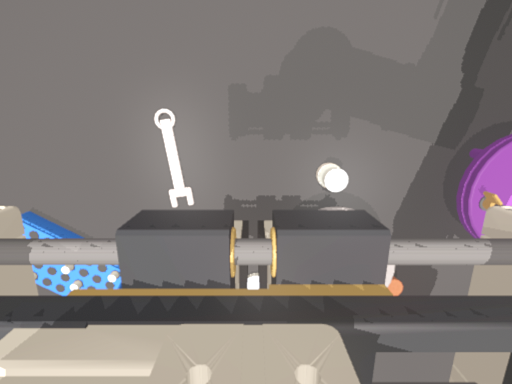

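```bash
python3 -m handwheel '{"travel":[[0.1,0.08,0],[0.2,0.16,0],[0.27,0.24,-0.05],[0.34,0.32,-0.1],[0.42,0.36,-0.1],[0.42,0.36,-0.1],[0.42,0.36,-0.1]],"spin":[0,0,0,0,0,0,0],"gripper":[-1,-1,-1,-1,-1,-1,-1]}'
python3 - <<'E'
from h import *
f=viewer.grab_frame("wrist"); st=arm.get_state()
cv2.imwrite("pics/w2.png",f["pixels"])
print(st["t"],st["eef_pos"],st["width"],f["eye"],f["attitude"])
for P in [(.607,.0043,.1),(.581,-.1017,.1),(.499,-.0238,.105)]: print(proj(f,P))
for n in ["holder","nut_axis","nut_wing"]: print(n,spotter.tip_of("wrist",n))
E
```

```text
t: 3.15
eef_pos: [0.6624, -0.0254, 0.2673]
ee_rot: [1.48, 1.567, -2.972]
force: [0.1, -0.4, -0.2]
width: 0.0005
3.2 [ 0.66111624 -0.02662248  0.26830786] 0.00020299437658094008 [ 0.59968649 -0.04274972  0.4077512 ] [ 2.89619337e+00 -5.97502066e-04  1.83097925e+00]
[292.56787176 142.29818372]
[202.59794162  91.3522829 ]
[297.90916861  26.43407036]
holder [{'at': [475.2, 3.0], 'conf': 0.81}, {'at': [258.5, 100.2], 'conf': 0.77}]
nut_axis [{'at': [295.8, 27.5], 'conf': 0.85}]
nut_wing [{'at': [312.6, 39.9], 'conf': 0.58}]
```

View pics/w2.png

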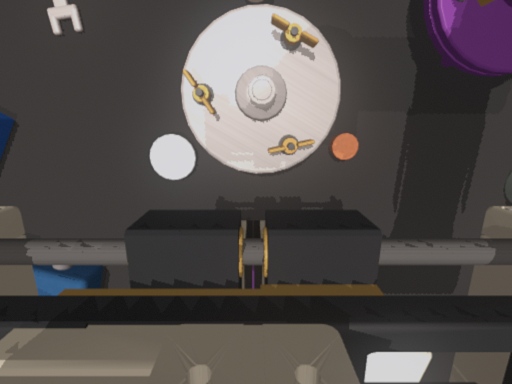

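Run:
```python
from h import *
f=viewer.grab_frame("wrist"); st=arm.get_state()
T=st["eef_pos"]; M=R.from_euler('xyz',st["ee_rot"]).as_matrix()
for dx in (.019,0,-.03,-.047):
    print(dx,[proj(f,T+M@np.array([dx,y,z])).round(0).tolist() for y in(-.0095,.0095) for z in (-.021,0,.021)])
# brass segmentation: wing tips
img=f["pixels"]; hsv=cv2.cvtColor(img,cv2.COLOR_BGR2HSV)
m=cv2.inRange(hsv,(10,110,60),(30,255,255)); m[175:]=0
k,l,s,c=cv2.connectedComponentsWithStats(m)
for i in range(1,k):
    if s[i,4]>20: print(s[i],c[i])
w=cv2.resize(img[0:180,170:350],None,fx=3.3,fy=3.3,interpolation=cv2.INTER_CUBIC); cv2.imwrite("pics/w2c.png",w)
```

```text
0.019 [[220.0, 248.0], [253.0, 248.0], [287.0, 248.0], [219.0, 219.0], [253.0, 219.0], [288.0, 219.0]]
0 [[216.0, 263.0], [253.0, 263.0], [291.0, 263.0], [214.0, 231.0], [254.0, 231.0], [293.0, 231.0]]
-0.03 [[207.0, 295.0], [254.0, 295.0], [300.0, 295.0], [205.0, 257.0], [254.0, 257.0], [302.0, 257.0]]
-0.047 [[200.0, 321.0], [254.0, 321.0], [308.0, 321.0], [198.0, 278.0], [254.0, 278.0], [310.0, 278.0]]
[475   0  23   9 118] [484.68644068   2.70338983]
[275  19  45  29 319] [295.72100313  35.1661442 ]
[186  74  13  15  64] [192.421875  80.859375]
[196  88  21  28 169] [206.43195266 100.55621302]
[334 135  25  25 487] [345.64271047 147.2936345 ]
[271 140  45  15 266] [291.80075188 147.18796992]
```

View pics/w2c.png

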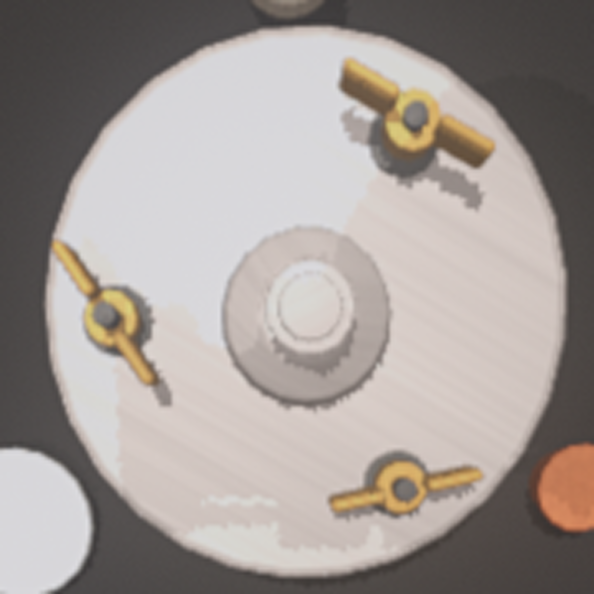

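The nut at wrist (294,33), scene (207,188), top (267,229) is the loose one. It sits highest in the scene crop, its shadow is offset clear of its wings, and it looks largest. I need the gripper's finger geometry next, so I'll look from scene.

Run:
```python
from h import *
f=viewer.grab_frame("scene"); st=arm.get_state(); T=st["eef_pos"]; M=R.from_euler('xyz',st["ee_rot"]).as_matrix()
img=f["pixels"].copy()
p=proj(f,T); print(p,proj(f,T+M@[.019,0,0]),[proj(f,T+M@np.array([.019,0,z])).round(1) for z in(-.021,.021)],[proj(f,T+M@np.array([-.047,0,z])).round(1) for z in(-.021,.021)])
x,y=p.astype(int)
cv2.imwrite("pics/s2c.png",cv2.resize(img[max(0,y-90):y+60,x-90:x+90],None,fx=4,fy=4,interpolation=cv2.INTER_CUBIC))
```

```text
[253.11364584 149.2473695 ] [253.07013174 156.38124745] [array([249.5, 160.8]), array([256.5, 152.1])] [array([249.5, 135.1]), array([256.8, 126.8])]
```

View pics/s2c.png

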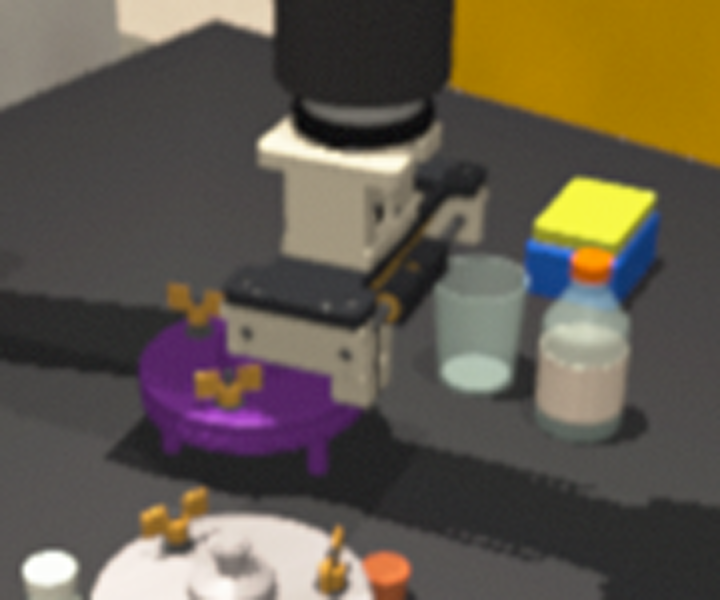

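```bash
python3 -m handwheel '{"travel":[[-0.09,0.015,-0.02],[-0.18,0.03,-0.06],[-0.18,0.03,-0.06],[-0.18,0.03,-0.06]],"spin":[0,0,0,0],"gripper":[-1,-1,-1,-1]}'
cat > look.py <<'E'
import sys
from h import *
f=viewer.grab_frame("wrist"); st=arm.get_state()
n=sys.argv[1]
cv2.imwrite(f"pics/{n}.png",f["pixels"])
np.save(f"pics/{n}.npy",np.r_[f["fx"],f["fy"],f["cx"],f["cy"],f["eye"],f["attitude"]])
M=R.from_euler('xyz',st["ee_rot"]).as_matrix()
print(st["t"],st["eef_pos"].round(4),"zhead",np.degrees(np.arctan2(M[1,2],M[0,2])).round(1),"q",st["q"].round(2),"F",st["force"].round(1),"w",st["width"])
for n2 in ["nut_axis","nut_wing","holder"]:
    print(n2,[(r["at"],r["conf"],atz(f,r["at"],0.0 if n2=="holder" else 0.107).round(4)) for r in spotter.tip_of("wrist",n2)[:3]])
cv2.imwrite(f"pics/{n}c.png",cv2.resize(f["pixels"][0:200,150:400],None,fx=3,fy=3,interpolation=cv2.INTER_CUBIC))
E
python3 look.py w3
```

```text
t: 3.85
eef_pos: [0.5689, -0.0137, 0.2415]
ee_rot: [-1.709, 1.569, 0.12]
force: [1.2, -0.0, 1.1]
width: 0.0005
3.9 [ 0.5705 -0.0134  0.2421] zhead 104.8 q [ 0.32  0.19 -0.23  0.   -1.15 -1.63] F [0.6 1.2 1.5] w 0.00046731236611498387
nut_axis [([257.3, 116.7], 0.64, array([ 0.499 , -0.0282,  0.107 ]))]
nut_wing [([276.7, 129.9], 0.56, array([ 0.5061, -0.007 ,  0.107 ]))]
holder [([453.3, 71.0], 0.75, array([0.3787, 0.1995, 0.    ])), ([230.6, 163.9], 0.63, array([ 0.5664, -0.0465,  0.    ]))]
```

View pics/w3c.png

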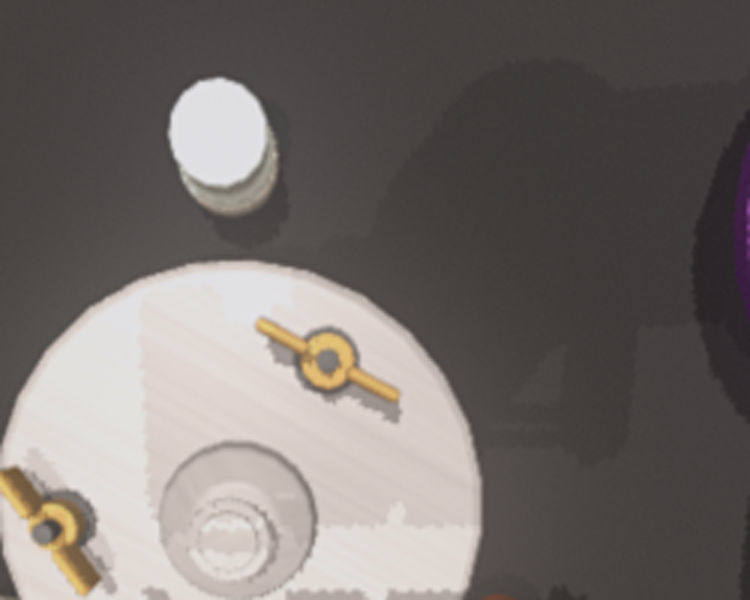

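Run:
```python
from h import *
from scipy.optimize import brentq
def F(e,a): return dict(fx=278.2332,fy=278.2332,cx=252.7427,cy=193.8457,eye=e,attitude=a)
a3=np.load("pics/w3.npy"); f3=F(a3[4:7],a3[7:10]); 
f2=F([0.59968649,-0.04274972,0.4077512],[2.89619337,-5.97502066e-04,1.83097925])
def L(f,p,q,sc,off):
    p,q=[np.array(v)/sc+off for v in(p,q)]
    g=lambda z: np.linalg.norm(atz(f,p,z)-atz(f,q,z))-.052
    z=brentq(g,.0,.2); P,Q=atz(f,p,z),atz(f,q,z)
    print(z.__round__(4),((P+Q)/2).round(4))
    for z in(.1,.107):
        P,Q=atz(f,p,z),atz(f,q,z); print("   at",z,((P+Q)/2).round(4),np.linalg.norm(P-Q).round(4),"head",np.degrees(np.arctan2(*(P-Q)[1::-1])).round(1))
o=np.array([170,0])
L(f2,(348,72),(488,152),3.3,o);L(f2,(60,245),(152,380),3.3,o);L(f2,(333,504),(480,473),3.3,o)
o=np.array([150,0])
print();L(f3,(260,324),(397,399),3,o)
print("centre of tube top",atz(f2,np.array([309,308])/3.3+[170,0],.114),atz(f3,np.array([231,537])/3+[150,0],.114))
```

```text
0.0765 [ 0.4968 -0.0209  0.0765]
   at 0.1 [ 0.5041 -0.0225  0.1   ] 0.0483 head -101.9
   at 0.107 [ 0.5063 -0.0229  0.107 ] 0.0472 head -101.9
0.0807 [ 0.5837 -0.1048  0.0807]
   at 0.1 [ 0.5846 -0.1012  0.1   ] 0.0489 head -131.0
   at 0.107 [ 0.585  -0.0998  0.107 ] 0.0478 head -131.0
0.0844 [0.6135 0.0092 0.0844]
   at 0.1 [0.6128 0.0067 0.1   ] 0.0495 head -63.2
   at 0.107 [0.6125 0.0055 0.107 ] 0.0484 head -63.2

0.0929 [ 0.5017 -0.0247  0.0929]
   at 0.1 [ 0.5018 -0.0249  0.1   ] 0.0507 head -103.0
   at 0.107 [ 0.5019 -0.025   0.107 ] 0.0495 head -103.0
centre of tube top [ 0.56799951 -0.03975202  0.114     ] [ 0.56355383 -0.04178299  0.114     ]
```

Run:
```python
from h import *
f=viewer.grab_frame("scene"); img=f["pixels"]
x0,y0,s=190,170,9
big=cv2.resize(img[y0:y0+60,x0:x0+75],None,fx=s,fy=s,interpolation=cv2.INTER_CUBIC)
for c,h in [((.5019,-.025),-103),((.5846,-.1012),-131),((.611,.006),-63.2)]:
    u=np.array([np.cos(np.radians(h)),np.sin(np.radians(h))])*.026
    for z,col in((.100,(255,0,0)),(.108,(0,0,255))):
        a,b=[(( proj(f,[*(np.array(c)+k*u),z])-[x0,y0])*s+s/2).astype(int).tolist() for k in(1,-1)]
        cv2.line(big,a,b,col,1)
cv2.imwrite("pics/s3c.png",big)
```

```text
(no output)
```

View pics/s3c.png

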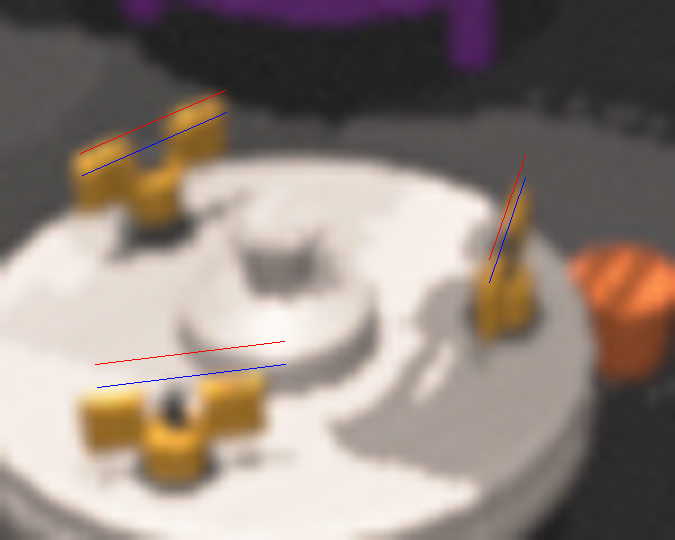

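The loose nut is confirmed as the upper-left one in the crop, about (150,150). Its wing tops lie near the 108 mm line while the other two fall below the 100 mm line. Its axis is at about (0.501, -0.025), with wings heading 77° and 257°. I'll turn the tool about +190° for clockwise range and move beside the nut, still high.

```bash
python3 -m handwheel '{"travel":[[-0.05,-0.03,0],[-0.111,-0.072,0],[-0.111,-0.072,0],[-0.111,-0.072,0],[-0.111,-0.072,0],[-0.111,-0.072,0]],"spin":[1,1,1,1,1,1],"gripper":[-1,-1,-1,-1,-1,-1]}'
python3 -m handwheel '{"travel":[[0,0,0],[0,0,0],[0,0,0],[0,0,0],[0,0,0],[0,0,0]],"spin":[1,1,1,1,1,1],"gripper":[-1,-1,-1,-1,-1,-1]}'
python3 -m handwheel '{"travel":[[0,0,0],[0,0,0],[0,0,0],[0,0,0],[0,0,0],[0,0,0]],"spin":[1,1,1,1,1,1],"gripper":[-1,-1,-1,-1,-1,-1]}'
python3 -m handwheel '{"travel":[[0,0,0],[0,0,0],[0,0,0],[0,0,0],[0,0,0],[0,0,0],[0,0,0]],"spin":[1,1,1,1,1,1,1],"gripper":[-1,-1,-1,-1,-1,-1,-1]}'
python3 look.py w4
```

```text
t: 4.7
eef_pos: [0.5156, -0.0491, 0.2407]
ee_rot: [-2.359, 1.57, 0.26]
force: [-0.2, -0.2, 0.0]
width: 0.0003
t: 5.3
eef_pos: [0.5156, -0.0491, 0.2406]
ee_rot: [3.016, 1.57, 0.137]
force: [-0.4, -0.0, 0.5]
width: 0.0008
t: 5.9
eef_pos: [0.5156, -0.0491, 0.2406]
ee_rot: [2.349, 1.571, 0.256]
force: [0.3, -0.1, 0.1]
width: 0.0003
t: 6.6
eef_pos: [0.5155, -0.0491, 0.2406]
ee_rot: [1.602, 1.571, 0.289]
force: [0.5, 0.0, 0.4]
width: 0.0002
6.65 [ 0.5154 -0.049   0.2405] zhead -75.3 q [ 0.28  0.1  -0.34  0.   -1.13  1.54] F [ 0.7  0.2 -0.2] w 0.0003870958148378911
nut_axis [([226.8, 196.2], 0.6, array([ 0.5033, -0.0255,  0.107 ])), ([207.4, 189.7], 0.38, array([ 0.5049, -0.005 ,  0.107 ]))]
nut_wing [([208.6, 190.5], 0.84, array([ 0.5044, -0.0063,  0.107 ]))]
holder [([64.9, 215.6], 0.89, array([0.3856, 0.1963, 0.    ])), ([256.6, 139.8], 0.8, array([ 0.5599, -0.0433,  0.    ])), ([227.4, 198.0], 0.66, array([ 0.4709, -0.0242,  0.    ]))]
```

View pics/w4.png

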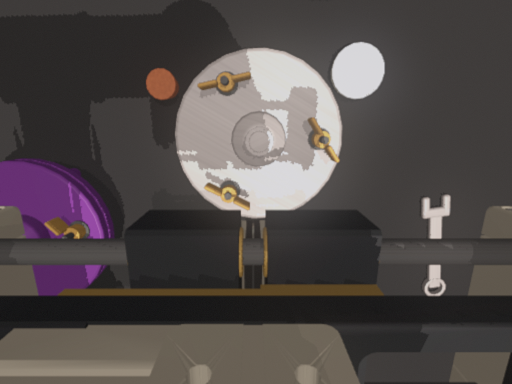

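```bash
python3 -m handwheel '{"travel":[[0,0,-0.08],[0,0,-0.16],[0,0,-0.21],[0,0,-0.251],[0,0,-0.251],[0,0,-0.251]],"spin":[0.17,0.34,0.34,0.34,0.34,0.34],"gripper":[-1,-1,-1,-1,-1,-1]}'
cat > tab.py <<'E'
import numpy as np,sys
ax=np.array([float(sys.argv[1]),float(sys.argv[2])]);x,y,phi0,n,r,st=map(float,sys.argv[3:9])
for k in range(0,int(n)+1):
    p=np.radians(phi0-st*k); t=(ax+r*np.array([np.cos(p),np.sin(p)])-[x,y])/.5
    print(k,phi0-st*k,t.round(3),"spin",round(-st*k/45,3))
E
python3 - <<'E'
from h import *
st=arm.get_state(); print(st["eef_pos"].round(4),st["force"].round(1))
s=viewer.grab_frame("scene"); cv2.imwrite("pics/s4c.png",cv2.resize(s["pixels"][130:240,160:290],None,fx=5,fy=5,interpolation=cv2.INTER_CUBIC))
E
for c in 300 255 210; do echo; python3 tab.py .5015 -.025 $(python3 -c "
import math;print(.5015+.028*math.cos(math.radians($c)),-.025+.028*math.sin(math.radians($c)))") $c 6 .028 7.5; done
```

```text
t: 7.4
eef_pos: [0.5149, -0.0491, 0.1152]
ee_rot: [-1.657, 1.57, -2.703]
force: [-0.6, -0.5, 0.4]
width: 0.0004
[ 0.5149 -0.0491  0.1152] [-0.6 -0.5  0.4]

0 300.0 [0. 0.] spin -0.0
1 292.5 [-0.007 -0.003] spin -0.167
2 285.0 [-0.014 -0.006] spin -0.333
3 277.5 [-0.021 -0.007] spin -0.5
4 270.0 [-0.028 -0.008] spin -0.667
5 262.5 [-0.035 -0.007] spin -0.833
6 255.0 [-0.042 -0.006] spin -1.0

0 255.0 [0. 0.] spin -0.0
1 247.5 [-0.007  0.002] spin -0.167
2 240.0 [-0.014  0.006] spin -0.333
3 232.5 [-0.02  0.01] spin -0.5
4 225.0 [-0.025  0.014] spin -0.667
5 217.5 [-0.03  0.02] spin -0.833
6 210.0 [-0.034  0.026] spin -1.0

0 210.0 [0. 0.] spin -0.0
1 202.5 [-0.003  0.007] spin -0.167
2 195.0 [-0.006  0.014] spin -0.333
3 187.5 [-0.007  0.021] spin -0.5
4 180.0 [-0.008  0.028] spin -0.667
5 172.5 [-0.007  0.035] spin -0.833
6 165.0 [-0.006  0.042] spin -1.0
```

View pics/s4c.png

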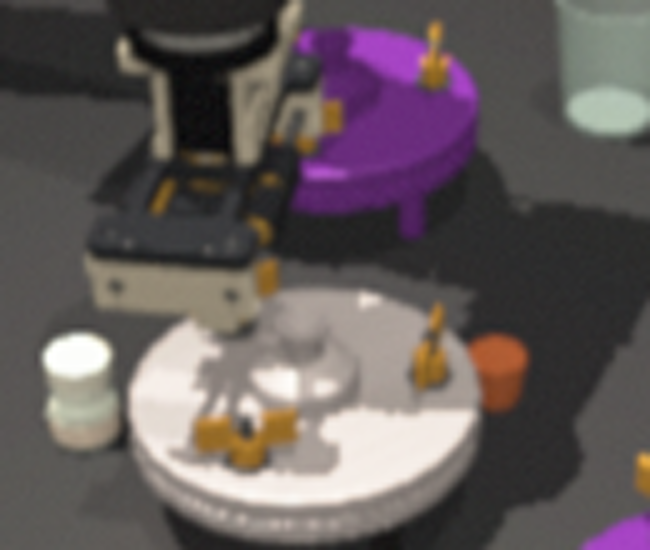

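The fingertip is down at the nut, at crop (225,320), with no contact force. First stroke, part one.

```bash
python3 -m handwheel '{"travel":[[-0.007,-0.003,0],[-0.014,-0.006,0],[-0.021,-0.007,0],[-0.028,-0.008,0],[-0.035,-0.007,0],[-0.042,-0.006,0]],"spin":[-0.167,-0.333,-0.5,-0.667,-0.833,-1],"gripper":[-1,-1,-1,-1,-1,-1]}'
python3 -m handwheel '{"travel":[[-0.007,0.002,0],[-0.014,0.006,0],[-0.02,0.01,0],[-0.025,0.014,0],[-0.03,0.02,0],[-0.034,0.026,0]],"spin":[-0.167,-0.333,-0.5,-0.667,-0.833,-1],"gripper":[-1,-1,-1,-1,-1,-1]}'
python3 - <<'E'
from h import *
st=arm.get_state(); print(st["eef_pos"].round(4),st["force"].round(1))
s=viewer.grab_frame("scene"); cv2.imwrite("pics/s5c.png",cv2.resize(s["pixels"][150:240,160:290],None,fx=5,fy=5,interpolation=cv2.INTER_CUBIC))
s=viewer.grab_frame("top"); cv2.imwrite("pics/t5c.png",cv2.resize(s["pixels"][170:270,220:320],None,fx=5,fy=5,interpolation=cv2.INTER_CUBIC))
E
```

```text
t: 8.05
eef_pos: [0.4944, -0.0521, 0.1164]
ee_rot: [1.962, 1.568, 0.125]
force: [1.2, -1.5, -1.9]
width: 0.0002
t: 8.65
eef_pos: [0.477, -0.0391, 0.1163]
ee_rot: [2.697, 1.569, 0.075]
force: [0.5, -2.4, -0.8]
width: 0.0002
[ 0.477  -0.0391  0.1163] [ 0.5 -2.4 -0.8]
```

View pics/s5c.png

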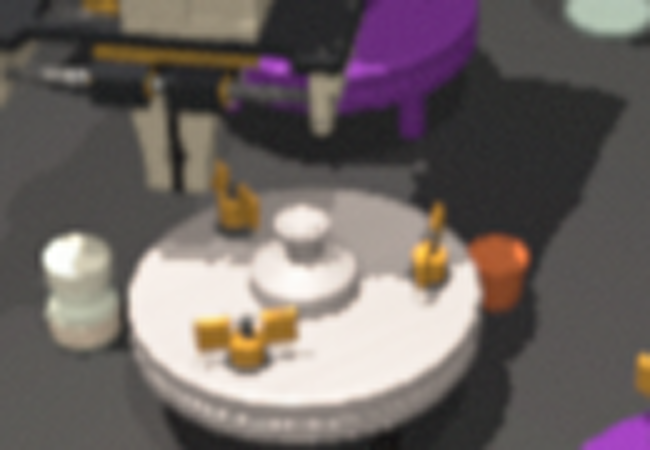

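View pics/t5c.png

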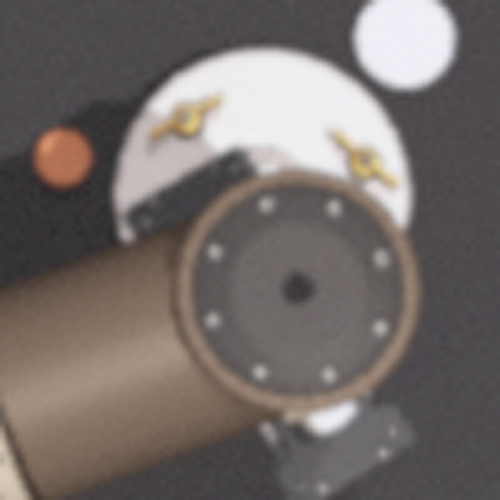

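The nut is turning: its wings now stand nearly edge-on to scene, at crop (235,195). I'll finish the first stroke, then lift off.

```bash
python3 -m handwheel '{"travel":[[-0.003,0.007,0],[-0.006,0.014,0],[-0.007,0.021,0],[-0.008,0.028,0],[-0.007,0.035,0],[-0.006,0.042,0],[-0.012,0.034,0],[-0.05,0.034,0.06],[-0.05,0.034,0.14],[-0.05,0.034,0.2],[-0.05,0.034,0.2],[-0.05,0.034,0.2]],"spin":[-0.167,-0.333,-0.5,-0.667,-0.833,-1,-1,-1,-1,-1,-1,-1],"gripper":[-1,-1,-1,-1,-1,-1,-1,-1,-1,-1,-1,-1]}'
python3 look.py w6
python3 - <<'E'
from h import *
s=viewer.grab_frame("scene"); cv2.imwrite("pics/s6c.png",cv2.resize(s["pixels"][150:240,160:290],None,fx=5,fy=5,interpolation=cv2.INTER_CUBIC))
E
```

```text
t: 9.95
eef_pos: [0.4521, -0.022, 0.216]
ee_rot: [-2.385, 1.568, 0.501]
force: [0.2, 0.2, -0.8]
width: 0.0003
10.0 [ 0.4515 -0.0222  0.215 ] zhead 165.3 q [ 0.39  0.01 -0.5  -0.   -1.06 -0.65] F [-0.4  0.2 -0.8] w 0.0001597513567663321
nut_axis [([429.8, 361.1], 0.87, array([0.3128, 0.2067, 0.107 ])), ([201.9, 202.9], 0.69, array([ 0.5003, -0.0283,  0.107 ]))]
nut_wing [([189.5, 191.0], 0.8, array([ 0.508 , -0.0421,  0.107 ])), ([444.7, 355.4], 0.59, array([0.2964, 0.2031, 0.107 ]))]
holder [([165.8, 181.5], 0.64, array([ 0.565, -0.043,  0.   ]))]
```

View pics/w6c.png

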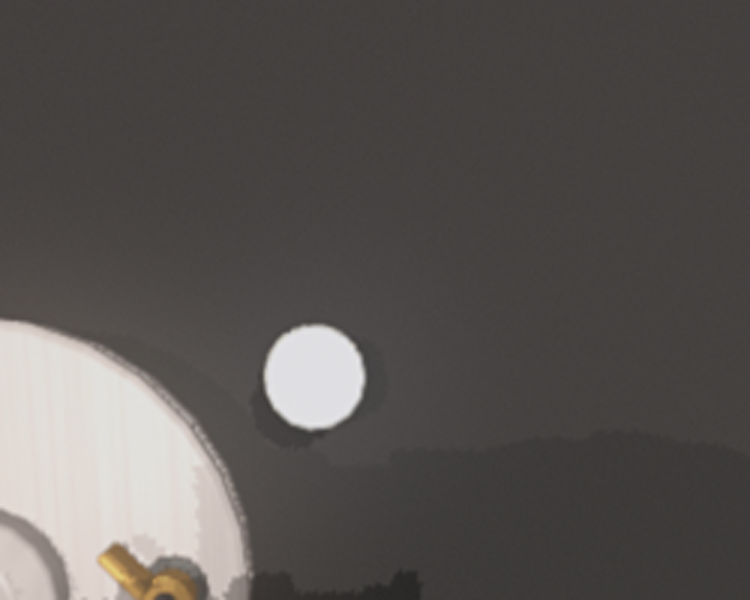

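View pics/s6c.png

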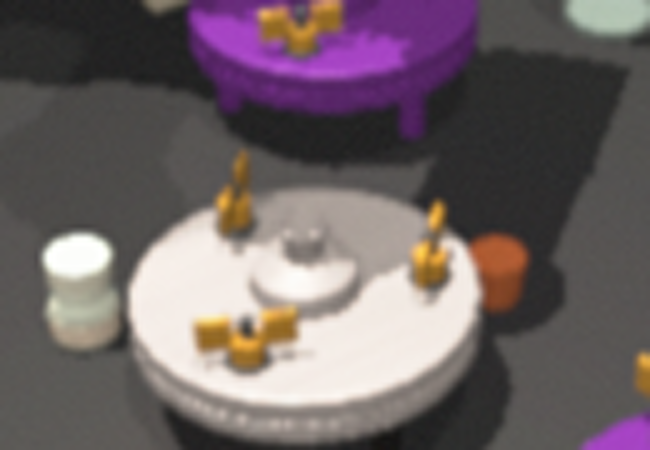

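Run:
```python
from h import *
a=np.load("pics/w6.npy"); f=dict(fx=a[0],fy=a[1],cx=a[2],cy=a[3],eye=a[4:7],attitude=a[7:10])
for z in (.1,.104):
    for ex in((112,550),(165,585),(172,597)): print(z,ex,atz(f,np.array(ex)/3+[150,0],z).round(4))
s=viewer.grab_frame("scene")
x0,y0,k=190,170,9
big=cv2.resize(s["pixels"][y0:y0+60,x0:x0+75],None,fx=k,fy=k,interpolation=cv2.INTER_CUBIC)
for h,c in((110,(255,0,0)),(125,(0,255,0)),(140,(0,0,255))):
    u=np.array([np.cos(np.radians(h)),np.sin(np.radians(h))])*.026
    A,B=[((proj(s,[*(np.array([.5015,-.025])+g*u),.103])-[x0,y0])*k+k/2).astype(int).tolist() for g in(1,-1)]
    cv2.line(big,A,B,c,1)
cv2.imwrite("pics/s6d.png",big)
```

```text
0.1 (112, 550) [ 0.5097 -0.0485  0.1   ]
0.1 (165, 585) [ 0.4969 -0.0334  0.1   ]
0.1 (172, 597) [ 0.4959 -0.0291  0.1   ]
0.104 (112, 550) [ 0.5085 -0.0491  0.104 ]
0.104 (165, 585) [ 0.496  -0.0342  0.104 ]
0.104 (172, 597) [ 0.495 -0.03   0.104]
```

View pics/s6d.png

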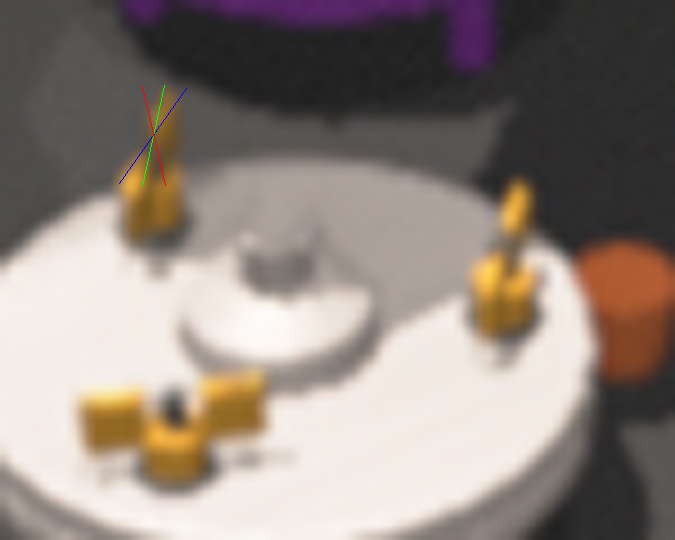

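The outer wing is now at about 132°, so the nut has turned about 2.2 rad. Second stroke: come down behind that wing, outside the nut.

```bash
python3 -m handwheel '{"travel":[[0.02,0.002,0],[0.043,0.002,-0.06],[0.043,0.002,-0.14],[0.043,0.002,-0.204],[0.043,0.002,-0.204],[0.043,0.002,-0.204]],"spin":[0.15,0.15,0.15,0.15,0.15,0.15],"gripper":[-1,-1,-1,-1,-1,-1]}'
for c in 172 127 82; do echo; python3 tab.py .5015 -.025 $(python3 -c "
import math;print(.5015+.028*math.cos(math.radians($c)),-.025+.028*math.sin(math.radians($c)))") $c 6 .028 7.5; done
```

```text
t: 10.85
eef_pos: [0.4733, -0.0212, 0.1131]
ee_rot: [0.751, 1.569, -2.532]
force: [1.8, 0.4, -0.1]
width: 0.0004

0 172.0 [0. 0.] spin -0.0
1 164.5 [0.001 0.007] spin -0.167
2 157.0 [0.004 0.014] spin -0.333
3 149.5 [0.007 0.021] spin -0.5
4 142.0 [0.011 0.027] spin -0.667
5 134.5 [0.016 0.032] spin -0.833
6 127.0 [0.022 0.037] spin -1.0

0 127.0 [0. 0.] spin -0.0
1 119.5 [0.006 0.004] spin -0.167
2 112.0 [0.013 0.007] spin -0.333
3 104.5 [0.02  0.009] spin -0.5
4 97.0 [0.027 0.011] spin -0.667
5 89.5 [0.034 0.011] spin -0.833
6 82.0 [0.041 0.011] spin -1.0

0 82.0 [0. 0.] spin -0.0
1 74.5 [ 0.007 -0.001] spin -0.167
2 67.0 [ 0.014 -0.004] spin -0.333
3 59.5 [ 0.021 -0.007] spin -0.5
4 52.0 [ 0.027 -0.011] spin -0.667
5 44.5 [ 0.032 -0.016] spin -0.833
6 37.0 [ 0.037 -0.022] spin -1.0
```

```bash
python3 -m handwheel '{"travel":[[0.001,0.007,0],[0.004,0.014,0],[0.007,0.021,0],[0.011,0.027,0],[0.016,0.032,0],[0.022,0.037,0]],"spin":[-0.167,-0.333,-0.5,-0.667,-0.833,-1],"gripper":[-1,-1,-1,-1,-1,-1]}'
python3 -m handwheel '{"travel":[[0.006,0.004,0],[0.013,0.007,0],[0.02,0.009,0],[0.027,0.011,0],[0.034,0.011,0],[0.041,0.011,0]],"spin":[-0.167,-0.333,-0.5,-0.667,-0.833,-1],"gripper":[-1,-1,-1,-1,-1,-1]}'
python3 -m handwheel '{"travel":[[0.007,-0.001,0],[0.014,-0.004,0],[0.007,0.01,0],[0,0.04,0.04],[-0.05,0.1,0.12],[-0.12,0.15,0.2],[-0.12,0.15,0.2],[-0.12,0.15,0.2]],"spin":[-0.167,-0.333,-0.333,-0.333,-0.333,-0.333,-0.333,-0.333],"gripper":[-1,-1,-1,-1,-1,-1,-1,-1]}'
cat > sc.py <<'E'
import sys
from h import *
st=arm.get_state();M=R.from_euler('xyz',st["ee_rot"]).as_matrix()
print(st["t"],st["eef_pos"].round(4),"zhead",np.degrees(np.arctan2(M[1,2],M[0,2])).round(1),"q",st["q"].round(2),st["force"].round(1))
n,zz=sys.argv[1],float(sys.argv[2]); hs=list(map(float,sys.argv[3:]))
for cam,x0,y0,k,w,hh in(("scene",190,170,9,75,60),("top",235,175,9,70,66)):
    s=viewer.grab_frame(cam)
    big=cv2.resize(s["pixels"][y0:y0+hh,x0:x0+w],None,fx=k,fy=k,interpolation=cv2.INTER_CUBIC)
    for h,c in zip(hs,((255,0,0),(0,255,0),(0,0,255))):
        u=np.array([np.cos(np.radians(h)),np.sin(np.radians(h))])*.026
        A,B=[((proj(s,[*(np.array([.5015,-.025])+g*u),zz])-[x0,y0])*k+k/2).astype(int).tolist() for g in(1,-1)]
        cv2.line(big,A,B,c,1)
    cv2.imwrite(f"pics/{cam}_{n}.png",big)
E
python3 sc.py 7 .101 25 40 55
```

```text
t: 11.45
eef_pos: [0.4846, -0.0023, 0.1149]
ee_rot: [-1.859, 1.569, 0.35]
force: [-2.4, -1.2, -0.0]
width: 0.0005
t: 12.05
eef_pos: [0.5056, 0.0034, 0.1152]
ee_rot: [-1.025, 1.568, 0.398]
force: [-1.4, 0.7, -0.2]
width: 0.0005
t: 12.85
eef_pos: [0.4449, 0.0797, 0.2164]
ee_rot: [-0.612, 1.564, 0.561]
force: [0.7, 0.4, -0.3]
width: 0.0006
12.85 [0.4449 0.0797 0.2164] zhead 67.2 q [ 0.62  0.   -0.5   0.   -1.06 -2.58] [ 0.7  0.4 -0.3]
```

View pics/scene_7.png

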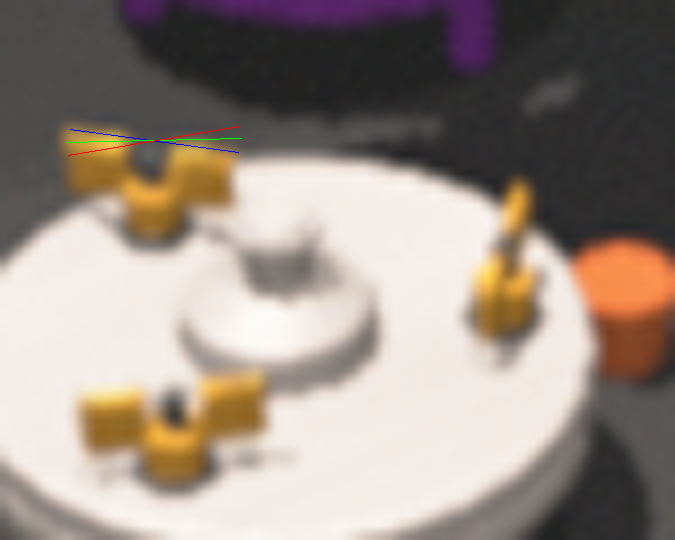

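View pics/top_7.png

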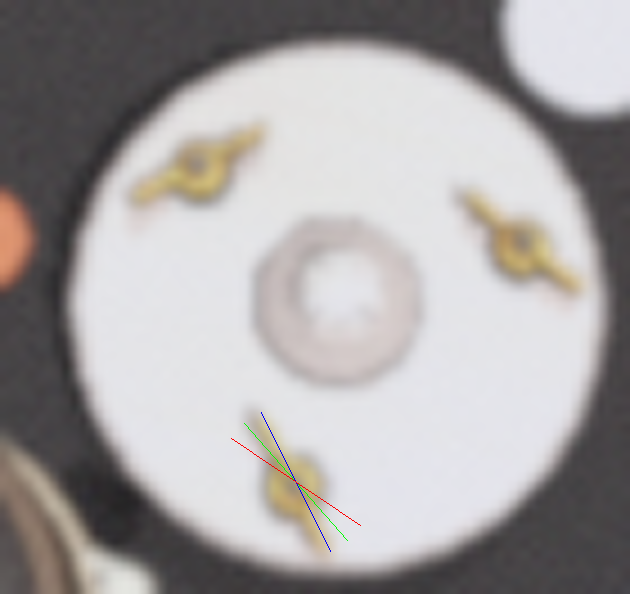

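Now the wing is at about 57°, roughly 3.5 rad turned, with the tool clear at 10 cm above. I'll unwind the wrist and go behind the other wing (about 237°).

```bash
python3 -m handwheel '{"travel":[[0.04,-0.07,0],[0.08,-0.16,0],[0.113,-0.23,0],[0.113,-0.265,0],[0.113,-0.265,0],[0.113,-0.265,0]],"spin":[1,1,1,1,1,1],"gripper":[-1,-1,-1,-1,-1,-1]}'
python3 -m handwheel '{"travel":[[0,0,0],[0,0,0],[0,0,0],[0,0,0],[0,0,0],[0,0,0]],"spin":[1,1,1,1,1,1],"gripper":[-1,-1,-1,-1,-1,-1]}'
python3 -m handwheel '{"travel":[[0,0,0],[0,0,0],[0,0,0],[0,0,0],[0,0,0],[0,0,0]],"spin":[1,1,1,1,1,1],"gripper":[-1,-1,-1,-1,-1,-1]}'
python3 -m handwheel '{"travel":[[0,0,0],[0,0,0],[0,0,0],[0,0,0],[0,0,0],[0,0,0]],"spin":[1,1,1,1,1,1],"gripper":[-1,-1,-1,-1,-1,-1]}'
python3 -m handwheel '{"travel":[[0,0,0],[0,0,0],[0,0,0],[0,0,0],[0,0,0]],"spin":[0.5,0.5,0.5,0.5,0.5],"gripper":[-1,-1,-1,-1,-1]}'
python3 look.py w8
```

```text
t: 13.55
eef_pos: [0.5011, -0.0565, 0.2112]
ee_rot: [1.45, 1.567, -2.877]
force: [0.2, 1.4, 0.3]
width: 0.0003
t: 14.15
eef_pos: [0.5011, -0.0555, 0.2115]
ee_rot: [0.679, 1.568, -2.861]
force: [-0.4, -0.7, 0.3]
width: 0.0007
t: 14.75
eef_pos: [0.5011, -0.0554, 0.2115]
ee_rot: [-0.105, 1.568, -2.86]
force: [-0.7, 0.5, 0.3]
width: 0.0003
t: 15.35
eef_pos: [0.5011, -0.0554, 0.2114]
ee_rot: [-0.911, 1.568, -2.881]
force: [0.4, 0.5, 0.4]
width: 0.0005
t: 15.85
eef_pos: [0.5012, -0.0551, 0.212]
ee_rot: [-1.271, 1.569, -2.857]
force: [-0.5, 0.0, 0.3]
width: 0.0007
15.9 [ 0.5012 -0.055   0.2122] zhead -90.8 q [ 0.28  0.1  -0.41  0.   -1.06  1.28] F [-0.3  0.2  1. ] w 0.0006633910219705707
nut_axis [([217.9, 197.4], 0.85, array([ 0.5022, -0.0238,  0.107 ]))]
nut_wing [([231.3, 213.3], 0.91, array([ 0.4867, -0.0355,  0.107 ]))]
holder [([73.4, 259.8], 0.73, array([0.3863, 0.1956, 0.    ])), ([238.7, 126.3], 0.58, array([ 0.5635, -0.0393,  0.    ]))]
```

View pics/w8.png

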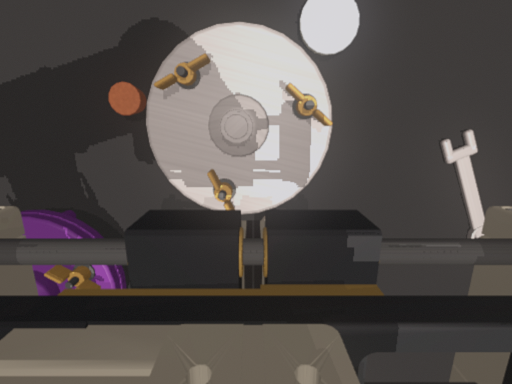

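```bash
python3 - <<'E'
from h import *
a=np.load("pics/w8.npy"); f=dict(fx=a[0],fy=a[1],cx=a[2],cy=a[3],eye=a[4:7],attitude=a[7:10])
P,Q=atz(f,(211,172),.102),atz(f,(234,210),.102); C=atz(f,(223,196),.098);print(P,Q,(P+Q)/2,C,np.degrees(np.arctan2(*(Q-P)[1::-1]))%360)
E
for c in 270 225 180 ; do echo; python3 tab.py .5015 -.025 $(python3 -c "
import math;print(.5015+.028*math.cos(math.radians($c)),-.025+.028*math.sin(math.radians($c)))") $c 6 .028 7.5; done
```

```text
[ 0.52486047 -0.01798686  0.102     ] [ 0.48830612 -0.03776668  0.102     ] [ 0.50658329 -0.02787677  0.102     ] [ 0.50104967 -0.0275109   0.098     ] 208.41814266672483

0 270.0 [0. 0.] spin -0.0
1 262.5 [-0.007  0.   ] spin -0.167
2 255.0 [-0.014  0.002] spin -0.333
3 247.5 [-0.021  0.004] spin -0.5
4 240.0 [-0.028  0.008] spin -0.667
5 232.5 [-0.034  0.012] spin -0.833
6 225.0 [-0.04   0.016] spin -1.0

0 225.0 [0. 0.] spin -0.0
1 217.5 [-0.005  0.006] spin -0.167
2 210.0 [-0.009  0.012] spin -0.333
3 202.5 [-0.012  0.018] spin -0.5
4 195.0 [-0.014  0.025] spin -0.667
5 187.5 [-0.016  0.032] spin -0.833
6 180.0 [-0.016  0.04 ] spin -1.0

0 180.0 [0. 0.] spin -0.0
1 172.5 [0.    0.007] spin -0.167
2 165.0 [0.002 0.014] spin -0.333
3 157.5 [0.004 0.021] spin -0.5
4 150.0 [0.008 0.028] spin -0.667
5 142.5 [0.012 0.034] spin -0.833
6 135.0 [0.016 0.04 ] spin -1.0
```

Re-reading my line colours (BGR), the wing is at about 28°/208°, which matches the wrist view, so it has turned about 4.0 rad. Third stroke follows, with force checks.

```bash
python3 -m handwheel '{"travel":[[0,0.004,-0.08],[0,0.004,-0.16],[0,0.004,-0.199],[0,0.004,-0.199],[0,0.004,-0.199]],"spin":[0,0,0,0,0],"gripper":[-1,-1,-1,-1,-1]}'
python3 -m handwheel '{"travel":[[-0.007,0,0],[-0.014,0.002,0],[-0.021,0.004,0],[-0.028,0.008,0],[-0.034,0.012,0],[-0.04,0.016,0]],"spin":[-0.167,-0.333,-0.5,-0.667,-0.833,-1],"gripper":[-1,-1,-1,-1,-1,-1]}'
python3 -m handwheel '{"travel":[[-0.005,0.006,0],[-0.009,0.012,0]],"spin":[-0.167,-0.333],"gripper":[-1,-1]}'
python3 sc.py 9 .100 150 165 180
```

```text
t: 16.55
eef_pos: [0.5018, -0.0525, 0.114]
ee_rot: [0.095, 1.57, -1.487]
force: [0.8, 1.0, 1.3]
width: 0.0001
t: 17.15
eef_pos: [0.4828, -0.0444, 0.1158]
ee_rot: [2.465, 1.567, 0.092]
force: [2.3, -1.4, 0.5]
width: 0.0008
t: 17.35
eef_pos: [0.4782, -0.0384, 0.1157]
ee_rot: [2.738, 1.567, 0.103]
force: [-0.5, -2.1, 0.8]
width: 0.0008
17.35 [ 0.4782 -0.0384  0.1157] zhead -151.0 q [ 0.33  0.17 -0.59  0.   -0.81  0.17] [-0.5 -2.1  0.8]
```

View pics/scene_9.png

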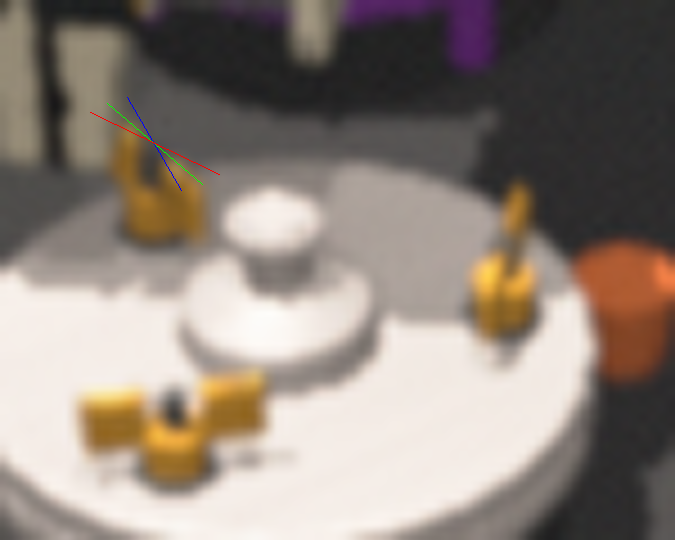

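The wing is at about 157° (about 4.8 rad turned), with gentle forces. I'll continue a little lower in small increments.

```bash
python3 -m handwheel '{"travel":[[-0.0015,0.003,-0.003],[-0.003,0.006,-0.006],[-0.004,0.0095,-0.006],[-0.005,0.013,-0.006]],"spin":[-0.083,-0.167,-0.25,-0.333],"gripper":[-1,-1,-1,-1]}'
python3 -m handwheel '{"travel":[[-0.001,0.0035,0],[-0.002,0.007,0],[-0.002,0.011,0],[-0.002,0.015,0]],"spin":[-0.083,-0.167,-0.25,-0.333],"gripper":[-1,-1,-1,-1]}'
python3 sc.py 10 .100 120 135 150
```

```text
t: 17.85
eef_pos: [0.4751, -0.0324, 0.112]
ee_rot: [2.74, 1.569, -0.149]
force: [0.1, -6.6, 1.4]
width: 0.0008
t: 18.25
eef_pos: [0.4723, -0.0273, 0.1116]
ee_rot: [1.094, 1.566, -2.057]
force: [-0.8, -20.4, 4.9]
width: 0.0007
18.25 [ 0.4723 -0.0273  0.1116] zhead 179.5 q [ 0.36  0.17 -0.6   0.   -0.81 -0.37] [ -0.8 -20.4   4.9]
```

View pics/scene_10.png

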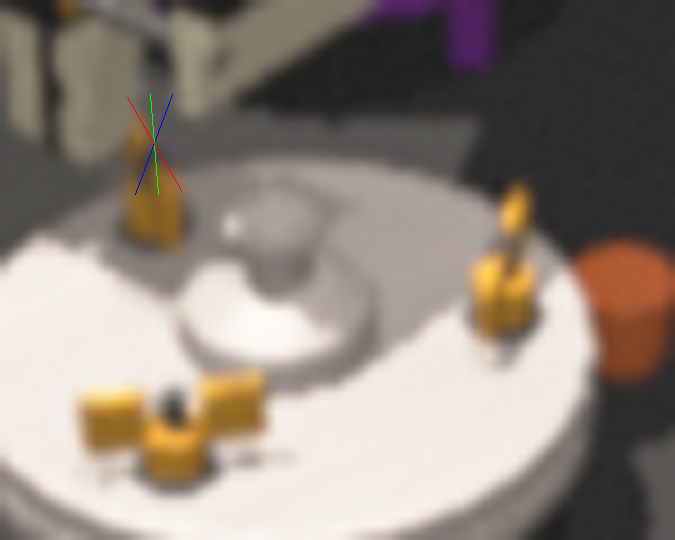

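```bash
python3 -m handwheel '{"travel":[[0,0.002,0],[0,0.004,0],[0,0.004,0]],"spin":[0,0,0],"gripper":[-1,-1,-1]}'
python3 -m handwheel '{"travel":[[0,0.003,0],[0,0.003,0]],"spin":[0,0],"gripper":[-1,-1]}'
```

```text
t: 18.65
eef_pos: [0.472, -0.0266, 0.1116]
ee_rot: [1.097, 1.564, -2.051]
force: [1.0, -26.3, 4.5]
width: 0.0004
t: 18.85
eef_pos: [0.4718, -0.0259, 0.1116]
ee_rot: [1.106, 1.563, -2.042]
force: [1.4, -32.1, 3.6]
width: 0.0005
```

It resists firmly at 32 N. I'll back off, lift and check.

```bash
python3 -m handwheel '{"travel":[[-0.002,-0.015,0],[-0.01,-0.03,0],[-0.03,-0.04,0.04],[-0.06,-0.04,0.12],[-0.1,-0.04,0.2],[-0.1,-0.04,0.2],[-0.1,-0.04,0.2]],"spin":[0,0,0,0,0,0,0],"gripper":[-1,-1,-1,-1,-1,-1,-1]}'
python3 sc.py 11 .100 135 145 155; python3 look.py w11
```

```text
t: 19.55
eef_pos: [0.4238, -0.0405, 0.2123]
ee_rot: [-2.683, 1.566, 0.451]
force: [-0.6, -0.3, -0.6]
width: 0.0004
19.55 [ 0.4238 -0.0405  0.2123] zhead 179.5 q [ 0.37 -0.04 -0.56 -0.   -1.05 -0.38] [-0.6 -0.3 -0.6]
19.7 [ 0.4231 -0.041   0.2099] zhead 179.4 q [ 0.37 -0.04 -0.56 -0.   -1.05 -0.38] F [-0.5 -0.3 -0.4] w 0.000659360220259613
nut_axis [([169.0, 214.0], 0.9, array([ 0.5009, -0.0269,  0.107 ])), ([246.7, 145.7], 0.58, array([ 0.4285, -0.0883,  0.107 ]))]
nut_wing [([139.5, 176.5], 0.69, array([ 0.5242, -0.0621,  0.107 ]))]
holder [([140.8, 181.0], 0.82, array([ 0.5675, -0.0363,  0.    ]))]
```

View pics/scene_11.png

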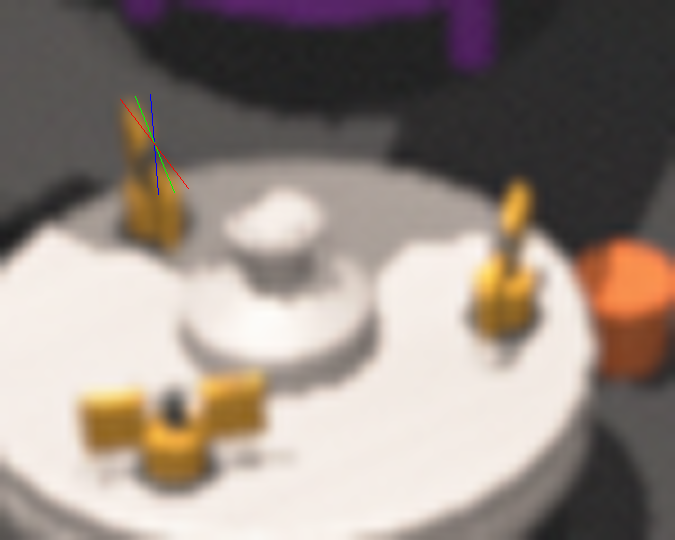

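View pics/top_11.png

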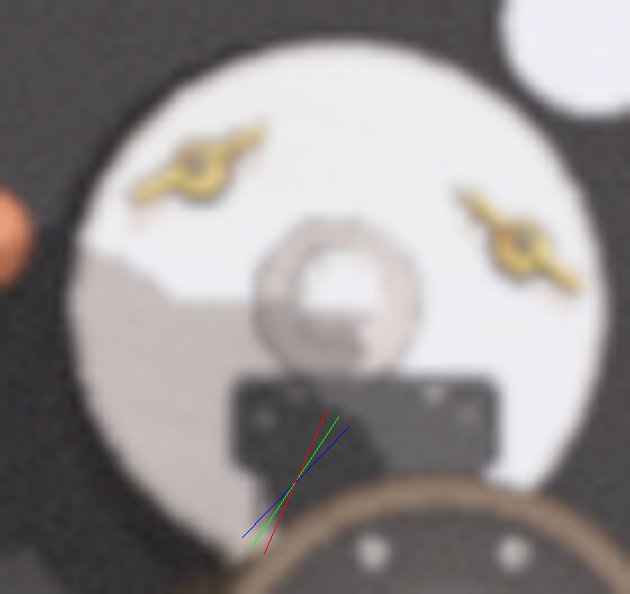

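The wing rests at about 142° and the tops look level with the others. I'll check the stop with a separate push further out on the wing, where neither stud nor hub can be touched.

```bash
python3 -m handwheel '{"travel":[[0.04,0,0],[0.092,0,-0.06],[0.092,0,-0.14],[0.092,0,-0.2],[0.092,0,-0.2],[0.092,0.007,-0.2],[0.092,0.012,-0.2]],"spin":[0,0,0,0,0,0,0],"gripper":[-1,-1,-1,-1,-1,-1,-1]}'
python3 -m handwheel '{"travel":[[0,0.004,0],[0,0.008,0]],"spin":[0,0],"gripper":[-1,-1]}'
python3 -m handwheel '{"travel":[[0,0.004,0],[0,0.008,0]],"spin":[0,0],"gripper":[-1,-1]}'
python3 -m handwheel '{"travel":[[0,0.004,0],[0,0.008,0]],"spin":[0,0],"gripper":[-1,-1]}'
```

```text
t: 20.55
eef_pos: [0.4705, -0.0345, 0.1119]
ee_rot: [-3.006, 1.569, 0.125]
force: [-0.0, 0.7, 0.1]
width: 0.0007
t: 20.75
eef_pos: [0.47, -0.0305, 0.1118]
ee_rot: [-2.817, 1.568, 0.314]
force: [1.3, -1.0, -0.4]
width: 0.0004
t: 20.95
eef_pos: [0.4693, -0.0273, 0.1111]
ee_rot: [2.239, 1.57, -0.913]
force: [1.6, -8.0, 1.9]
width: 0.0
t: 21.15
eef_pos: [0.4686, -0.0253, 0.1109]
ee_rot: [1.143, 1.566, -2.009]
force: [3.0, -21.3, 1.8]
width: 0.0002
```

```bash
python3 -m handwheel '{"travel":[[0,0.004,0],[0,0.004,0]],"spin":[0,0],"gripper":[-1,-1]}'
python3 - <<'E'
from h import *
s=viewer.grab_frame("scene");cv2.imwrite("pics/s12.png",cv2.resize(s["pixels"][150:230,170:270],None,fx=7,fy=7,interpolation=cv2.INTER_CUBIC))
E
python3 -m handwheel '{"travel":[[-0.002,-0.02,0],[-0.01,-0.04,0],[-0.03,-0.05,0.04],[-0.06,-0.1,0.12],[-0.02,-0.2,0.2],[0.02,-0.3,0.24],[0.02,-0.38,0.24],[0.02,-0.4,0.24],[0.02,-0.4,0.24]],"spin":[0,0,0,0,0,0,0,0,0],"gripper":[-1,-1,-1,-1,-1,-1,-1,-1,-1]}'
python3 sc.py 13 .100 135 145 155
```

```text
t: 21.35
eef_pos: [0.4678, -0.0245, 0.1106]
ee_rot: [1.015, 1.564, -2.137]
force: [1.8, -22.8, 2.3]
width: 0.0006
t: 22.3
eef_pos: [0.4793, -0.2235, 0.2306]
ee_rot: [-2.911, 1.57, 0.217]
force: [-0.2, 1.4, -1.1]
width: 0.0006
22.3 [ 0.4793 -0.2235  0.2306] zhead 179.2 q [-0.07  0.13 -0.33 -0.   -1.11  0.05] [-0.2  1.4 -1.1]
```

View pics/s12.png

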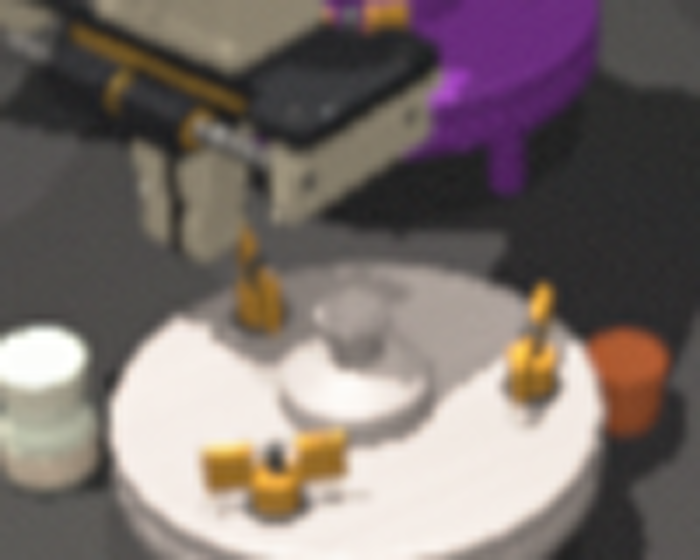

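View pics/scene_13.png

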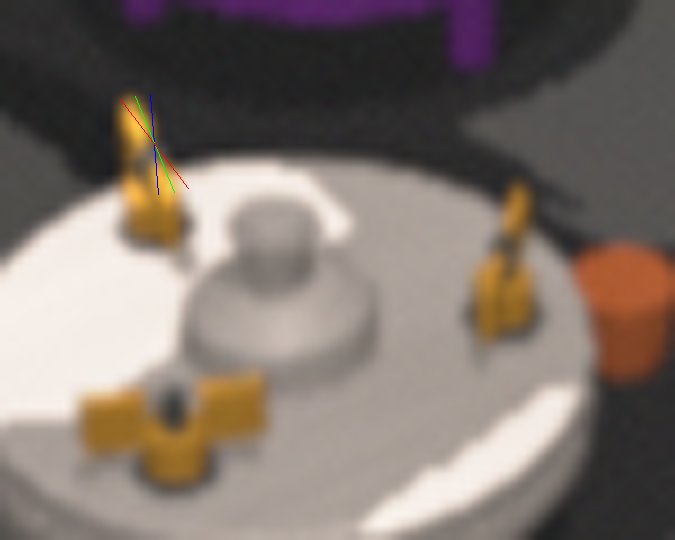

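View pics/top_13.png

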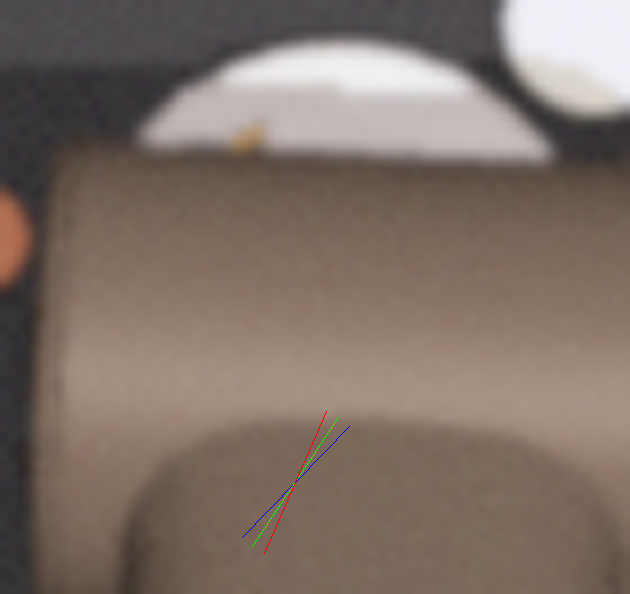

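The wing stays at the same angle after both presses, about 143°, so the nut turned about 5.1 rad in total. Its height matches the other two nuts, the tool is clear, and the tight nuts look unmoved. Handing in.

Run:
```python
from h import *
print(arm.get_state()["force"].round(1)); print(arm.job_done())
```

```text
[-0.7 -0.2 -0.2]
the job is handed in; nothing more can be done
None
```

I tightened the loose nut, the one on the robot side of the steel holder, to what I judge is its stop, and handed the job in at about 22 s. I used the outside of the closed fingers in three clockwise strokes, plus a fourth push at a larger radius to check the stop. The tool was lifted well clear between strokes.

**Stop:** The nut turned about 5.1 rad in all, estimated from wing headings in the pictures. The joint angle itself can't be read. The third stroke met firm resistance that rose to 32 N. The check push rose to about 23 N, and near its end the fingers may have slid along the wing. Afterwards the wing stood at the same angle (about 143°), and its height matched the tight nuts by eye.

**Surroundings:** In the last scene view both tight nuts, the tube and the stopper looked unmoved. The last top view was mostly blocked by the arm, so I did not check the beaker, bottle or wrench again. The tool was clear, with the force reading near zero.

**Disagreements:**
- I misread the overlay line colours partway through and so had the wing heading wrong. The wrist view showed the error and I corrected it before the third stroke.
- Heights estimated from the wing lengths in the wrist view came out inconsistent. I picked out the loose nut from the scene-camera overlay instead.

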